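# Swing the levelling press over the tall plug and press it

### The arm

A 6-joint arm with a two-finger parallel gripper is mounted at the origin on the work surface; the furniture and walls round the work are solid. World frame = base frame: x ahead of the robot, y to its left, z up, the work surface at z = 0. Lengths are in mm, angles in rad, forces in N, time in s.
With the tool pointing down it reaches from about 275 to 1000 mm from the base axis. Payload 8.4 kg.
Tool frame: the origin (TCP) lies at the centre of the arm's flange, where the gripper is bolted on; the fingertips stand 173 mm ahead of it and the grasp point (between the pads) lies 155 mm ahead of it; z points along the fingers, y is the direction in which the jaws open and shut (so a half turn about z gives the same grasp; the last joint's range is limited). The gripper opens to 85 mm and grips with 20 to 120 N. Pads are 22 mm wide; open, the fingers measure 114 mm over their backs; the gripper's body (76 mm by 85 mm) begins 54 mm behind the grasp point. The pads swing forward as they close: fully open they stand 13 mm farther back than shut.
Start: joints at [-1.342, 0.353, 1.633, -0, 1.155, -0.002], TCP at [142.971, -608.431, 404.681] pointing down, gripper open.
Joint ranges: [-2.63, 2.63], [-0.92, 2.1], [0.06, 2.66], [-1.3, 4.44], [0, 2.69], [-3.02, 3.02]. Speed limits (rad/s): [2.22, 2.22, 2.79, 3.14, 3.14, 3.14].

### API

Orientations are given as [roll, pitch, yaw] about the fixed x, y, z axes, in that order (R = Rz(yaw) Ry(pitch) Rx(roll)).
In Python, from rig import sense, grab_frame, camera_model, sign_off gives the robot as it stands. The module is installed in compiled form; this text tells all that it offers.
- The arm moves only by the tool step_arm, never from a script. Its argument "commands" is a list of rows, each a list of 3 entries, a list of its own where there are three numbers: the shift along the tool's x, y, z in mm, then the turn about the tool's z in rad, then the opening, from 0 (shut) to 1 (fully open). A call has 1 to 20 rows; each row shifts and turns the pose as measured when the row begins, along the tool's axes as they then stand; what a row does not reach is not made up. A row lasts 1/8 s, in which the tool goes at most 62.5 mm and 10.7 degrees, less where a joint would pass 70% of its speed; a pose out of reach is approached as far as the arm can. A call with a gripper value outside its range is refused whole. The fingers move at their own pace and stop on an object; "force" is the grip in N (left out, the last holds). Time passes only in rows, so rows that do not move let the fingers close. It gives the time, the measured TCP pose, the force and the opening at its end, in the units of the state.
- sense(): the state, without advancing time (a new reading comes with each control period).
- grab_frame(name): name is "scene" or "side" or "wrist"; returns the picture (400x640x3 uint8, blue, green, red); there is no depth.
- camera_model(name): a dict with "fx", "fy", "cx", "cy" (pixels), "dist" ([k1, k2, p1, p2, k3] as OpenCV has them; the pictures are not rectified), "R" (3x3) and "t" (3): a world point X has camera coordinates R X + t. Camera axes: x right, y down, z forward; pixel columns grow to the right and rows downward; lengths in mm; the calibration is good to about 2 mm. A picture is of the moment at which its call begins: read the wrist's pose just before it. camera_model takes no time and is no camera call; for the wrist camera it gives the pose at the moment of the call.
- sign_off(): hands the job in, once; it reports no verdict.
The state is a dict: "clock": time; "qpos": joint angles; "qvel": joint speeds; "joint_efforts": joint torques, N m; "eef_pos": TCP position; "tcp_rot": TCP orientation; "contact_force": force on the tool from outside, world axes, zero at the start; "wrist_torque": the same for the moment, N m; "opening": opening from 0.0 (shut) to 1.0 (fully open).
Only numpy, scipy, OpenCV 4.12 (cv2) and the standard library are available. Lean on these libraries where they do the work, as an engineer would, in place of code of your own. Each camera call takes 0.05 s, during which the arm holds its last target. There are 200 camera calls.

### The job

On the little levelling press, push the swing arm round by the bar at its end until the ram is centred over the tallest of the three round pieces on the base, the bare metal plug. Then press the ram's cap down firmly until the foot bears on that plug, hold it a moment, and let it spring back up, leaving the arm standing over the plug. Only push and press with the fingertips: do not lift or shift the plug or the other pieces, and leave the things lying round about alone.

Things in the scene. Friction and masses are not known exactly. Their poses are not given: they have to be found in the camera images.
- press_base: Fixed grey base plate of the press, 200 x 190 mm, 12 mm high. Origin on the bench under the upright column (25 mm thick); -x is level and points from the column to the front. The plate reaches from 165 mm in front of the origin to 35 mm behind.
- column_axis (a point): The arm's swing axis, 90 mm above the bench, axes as press_base. Three black rubber seats, 44 mm across, tops 15 mm above the bench, lie 120 mm from this axis: one straight along -x, the others 0.58 rad to either side. The pieces stand within about 4 mm of the seat centres.
- swing_arm (a joint): Angle of the swing arm, rad: 0 along -x of press_base, growing anticlockwise seen from above (its end moves to -y), stops at -1 and 1; starts at -0.4 to -0.2, between two seats. Stiff friction holds it wherever left: about 3 N at the push bar moves it. Arm 20 mm wide, 82 to 98 mm above the bench; hub 40 mm across, top at 108 mm.
- push_bar (a point): Middle of the push bar, a level round steel bar 10 mm thick that runs straight out from the arm's end, centre line 90 mm above the bench. The point is 160 mm from the column axis; the bar is bare from 138 to 178 mm and ends in an 18 mm black ball at 187 mm. The point turns with the arm; its -x points outward along the bar.
- ram_foot (a point): Centre of the flat underside of the ram's round steel foot (20 mm across), 120 mm from the column axis on the arm's centre line, 60 mm above the bench when up. The ram slides in a guide 36 mm across, 77 to 103 mm above the bench.
- ram_cap (a point): Centre of the top of the ram's black mushroom cap, 36 mm across, right above the foot and 133 mm above the bench when up. It is pressed straight down.
- ram (a joint): How far the ram is pressed down, m: 0 up, at most 0.020. A spring pushes it back up: 2.4 N at the start of its travel, 5.4 N at 15 mm, where the foot meets the tall plug; what is pressed beyond that bears on the plug, so press the cap with 10 to 15 N in all. Over the shorter pieces the foot reaches nothing.
- tall_plug: The piece to press: bare light-grey metal round plug, 29 mm across and 30 mm high, the tallest of the three; loose, standing upright on one of the three rubber seats (which one varies). Origin at the centre of its underside, z axis up; its top is 45 mm above the bench.
- short_plug: The same kind of bare metal plug but shorter, 29 mm across and 22 mm high, loose on another seat. Origin at the centre of its underside.
- black_mount: Black round specimen mount, 30 mm across and 21 mm high, loose on the remaining seat. Origin at the centre of its underside.
- tweezers: Bystander: steel tweezers, 126 mm long, loose on the bench. Origin under its middle.
- marker: Bystander: marker pen, 135 mm long, 16 mm thick, loose on the bench. Origin under its middle.
- petri: Bystander: round dish, 68 mm across, 20 mm high, loose on the bench. Origin at the centre of its underside.
- lens_can: Bystander: black round can, 40 mm across, 52 mm high, loose on the bench between the robot and the press. Origin at the centre of its underside.
- tape_roll: Bystander: roll of tape lying flat, 100 mm across, 25 mm high, loose on the bench. Origin at the centre of its underside.
Mind the look-alikes: they are no part of the job. Leave any orange or red look-alike of the tall_plug alone.

How it is judged (in metres and radians):
On the way, in this order (a step that is already met when the one before it is completed fails the run):
1. the arm has been swung until the ram's foot is over the tall plug (within 7 mm of its centre) and stands still, the ram still up (horizontal distance between ram_foot and tall_plug below 0.007 m and velocity of joint swing_arm between -0.05 and 0.05 rad/s and value of joint ram below 0.003 m), for 0.2 s.
2. the ram is pressed down so that its foot bears on the tall plug with more than 3 N (horizontal distance between ram_foot and tall_plug below 0.007 m and value of joint ram above 0.01 m and contact force between ram and tall_plug above 3 N), for 0.3 s.
At the end, for the whole second after the job is handed in: The arm stands still with the ram's foot over the tall plug (within 7 mm of its centre, seen from above), the ram has sprung back up (within 3 mm), the tall plug stands upright (within 0.1 rad) and all three pieces are within 12 mm of where they began (horizontal distance between ram_foot and tall_plug below 0.007 m and value of joint ram below 0.003 m and velocity of joint swing_arm between -0.02 and 0.02 rad/s and angle between tall_plug's own z axis and vertical below 0.1 rad and distance of each of tall_plug, short_plug, black_mount from where it was at the start of the episode below 0.012 m and linear speed of tall_plug below 0.02 m/s); the robot touches nothing.
It fails at once if a piece on the press is lifted or shifted (10 mm up, or 12 mm in all) (distance of any of tall_plug, short_plug, black_mount from where it was at the start of the episode above 0.012 m or height (world z) of any of tall_plug, short_plug, black_mount above 0.025 m).
It fails at once if a bystander on the bench is shifted more than 20 mm (distance of any of tweezers, marker, petri, lens_can, tape_roll from where it was at the start of the episode above 0.02 m).
It fails at once if the plug is pressed with more than 60 N (contact force between ram and tall_plug above 60 N).
It also fails if it takes over 64 s, if anything falls off the work surface, if the arm or the gripper's body presses on something with over 40 N, if the wrist force passes 120 N, or if a joint passes its speed limit or range.

## Working session

There is one attempt and no reset: what is moved stays moved. The work goes in short steps, Python scripts to look and compute and a tool call to move; the robot and the scene stay as the last step left them, time stands still between calls to the robot, and variables do not carry over. Pictures are saved under pics/ and viewed, about 8 in all and at most 12, crops included, and the job is handed in when it is done.

Besides the shell and the picture viewer there is one more tool, called after ">>>" as name(argument=value, ...), one argument or row to a line, values as JSON. step_arm: Moves the arm, as the interface text tells. Its arguments: {"type":"object","properties":{"commands":{"type":"array","items":{"type":"array"}},"force":{"type":"number"}},"required":["commands"]}

```bash
mkdir -p pics; python3 - <<'E'
from rig import *
import cv2
s=sense();print(s)
for n in ["scene","side"]:
    cv2.imwrite(f"pics/{n}0.png",grab_frame(n));m=camera_model(n);print(n,m)
E
```

```text
{'clock': 0.0, 'qpos': array([-1.34241674e+00,  3.53661144e-01,  1.63417402e+00,  1.77858091e-05,
        1.15518476e+00, -2.37966517e-03]), 'qvel': array([ 7.75507738e-04,  3.00260795e-04,  6.89147405e-05,  1.37814449e-03,
       -3.27567402e-04,  4.23333288e-04]), 'joint_efforts': array([-1.06638960e-03, -6.05253267e+01, -3.42073882e+01, -2.45911724e-04,
        9.29509057e-03, -3.15510681e-05]), 'eef_pos': array([ 142.90683369, -608.1879585 ,  403.93631967]), 'tcp_rot': array([-3.14016542e+00, -1.96578121e-05,  2.30752041e-01]), 'contact_force': array([ 0.96311174,  0.95838583, -0.10870346]), 'wrist_torque': array([0.03434706, 0.01632159, 0.02760897]), 'opening': 1.000432601376499}
scene {'fx': 391.7259738026197, 'fy': 391.7259738026197, 'cx': 323.6692480033734, 'cy': 196.63715199076265, 'dist': array([-0.09916503,  0.        ,  0.        ,  0.        ,  0.        ]), 'R': array([[-0.26958787,  0.96291152, -0.01112614],
       [ 0.8292967 ,  0.22627569, -0.51094646],
       [-0.48947866, -0.14697184, -0.85954053]]), 't': array([ -43.2223797 , -389.68106798, 1372.66688951])}
side {'fx': 435.8466681475268, 'fy': 435.8466681475268, 'cx': 321.17714554309913, 'cy': 205.40712609232344, 'dist': array([0.01380973, 0.        , 0.        , 0.        , 0.        ]), 'R': array([[ 0.07181492,  0.9973986 ,  0.0062163 ],
       [ 0.8253784 , -0.05592763, -0.56180299],
       [-0.55999386,  0.04547664, -0.8272477 ]]), 't': array([-211.28313565, -338.39338968, 1205.31772569])}
```

View pics/scene0.png

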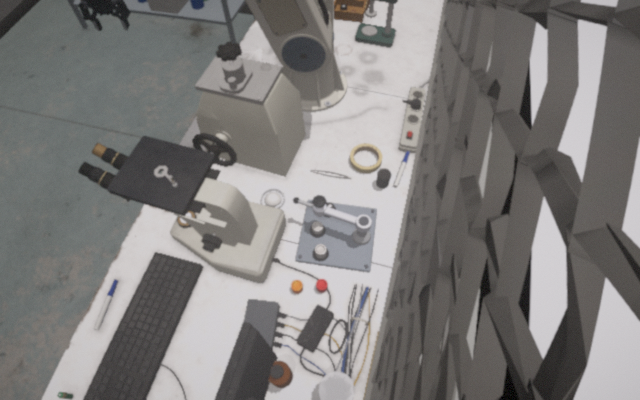

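View pics/side0.png

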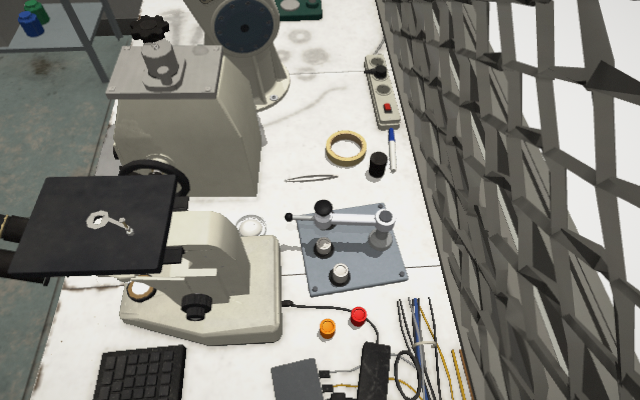

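```bash
cat > h.py <<'E'
from rig import *
import cv2, numpy as np
def K(m): return np.array([[m['fx'],0,m['cx']],[0,m['fy'],m['cy']],[0,0,1]])
def onz(m,uv,z):
    p=cv2.undistortPoints(np.array([[uv]],float),K(m),m['dist'])[0,0]
    d=m['R'].T@np.array([p[0],p[1],1]);C=-m['R'].T@m['t']
    return C+d*(z-C[2])/d[2]
def proj(m,X): 
    return cv2.projectPoints(np.array(X,float).reshape(-1,3),cv2.Rodrigues(m['R'])[0],m['t'],K(m),m['dist'])[0].reshape(-1,2)
E
python3 - <<'E'
from h import *
a=cv2.imread("pics/scene0.png");b=cv2.imread("pics/side0.png")
ca=cv2.resize(a[180:280,280:390],None,fx=3.6,fy=5*.72,interpolation=2)
cb=cv2.resize(b[190:305,275:415],None,fx=2.8,fy=2.8,interpolation=2)
o=np.zeros((370,800,3),np.uint8);o[:360,:396]=ca;o[:322,400:792]=cb
cv2.imwrite("pics/c1.png",o)
S,D=camera_model("scene"),camera_model("side")
for n,us,ud,z in [("hubtop",(364,221),(384,215),108),("cap",(319,202),(323,207),130),("ball",(298,202),(289,217),90),("orange",(297,286),(327,327),20)]:
    print(n,onz(S,us,z).round(),onz(D,ud,z).round())
E
```

```text
hubtop [528. 299. 108.] [526. 294. 108.]
cap [517. 179. 130.] [514. 177. 130.]
ball [510. 119.  90.] [506. 112.  90.]
orange [707. 173.  20.] [706. 172.  20.]
```

View pics/c1.png

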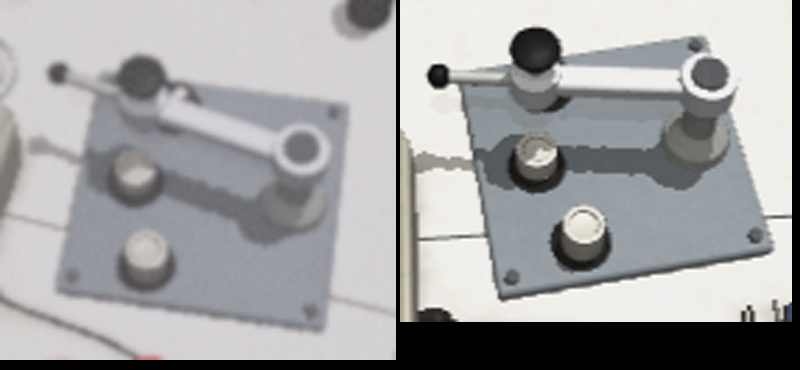

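```bash
python3 - <<'E'
from h import *
S,D=camera_model("scene"),camera_model("side")
fs=lambda u,v:(280+u/3.6,180+v/3.6)
fd=lambda u,v:(275+(u-400)/2.8,190+v/2.8)
for n,a,b,z in [("FL",(96,80),(462,80),12),("BL",(348,103),(705,38),12),("BR",(323,327),(770,250),12),("FR",(57,292),(500,297),12),
 ("midtop",(135,160),(537,144),41),("fartop",(147,243),(584,222),41),("hub",(301,149),(710,75),108),("cap",(141,75),(534,47),130),("ball",(58,73),(438,76),90)]:
    P=[m['R'] for m in(S,D)]
    ua,ub=fs(*a),fd(*b)
    pts=[cv2.undistortPoints(np.array([[u]]),K(m),m['dist']).reshape(2,1) for m,u in((S,ua),(D,ub))]
    T=cv2.triangulatePoints(*[np.c_[m['R'],m['t']] for m in(S,D)],*pts).ravel()
    print(n,onz(S,ua,z).round(1),onz(D,ub,z).round(1),"tri",(T[:3]/T[3]).round(1))
print([onz(D,fd(584,222),z).round(1) for z in (37,45)],[onz(D,fd(537,144),z).round(1) for z in (37,45)])
E
```

```text
FL [462.6 124.2  12. ] [461.2 126.4  12. ] tri [468.8 126.6  23.8]
BL [430.5 321.   12. ] [434.9 319.9  12. ] tri [427.5 321.5   3.7]
BR [616.1 341.5  12. ] [618.4 338.   12. ] tri [611.  341.8  -3.3]
FR [641.2 148.5  12. ] [640.4 145.4  12. ] tri [635.7 145.7  -1.5]
midtop [536.3 178.4  41. ] [537.9 178.4  41. ] tri [536.1 178.3  39.1]
fartop [598.3 205.2  41. ] [601.7 206.2  41. ] tri [600.1 205.8  41.4]
hub [529.7 298.  108. ] [529.9 296.6 108. ] tri [526.9 297.8 103. ]
cap [514.  178.6 130. ] [513.6 177.2 130. ] tri [511.2 177.6 125.8]
ball [506.3 112.3  90. ] [506.6 110.9  90. ] tri [502.9 110.7  84. ]
[array([599.7, 206.5,  37. ]), array([603.6, 205.8,  45. ])] [array([535.7, 178.6,  37. ]), array([540.2, 178.2,  45. ])]
```

```bash
python3 - <<'E'
from h import *
S,D=camera_model("scene"),camera_model("side")
for n,X in [("org",(0,0,0)),("tcp",(143,-608,404)),("tip",(143,-608,230))]: print(n,proj(S,[X]),proj(D,[X]))
for n,u,zs in [("machine near base corner",(295,172),[0]),("mach top R",(283,80),[0,200,300]),("stage L",(180,208),[100,200,300]),("stage R",(220,165),[100,200,300]),("micro baseR",(283,213),[0,30]),("micro base FR",(258,275),[0,30]),("column top",(240,190),[100,200]),("can",(383,173),[52]),("tape",(366,157),[25])]:
    print(n,[onz(S,u,z).round() for z in zs])
for n,u,zs in [("stage R",(177,177),[100,200,300]),("stage FR",(157,272),[100,200,300]),("mach topR",(222,55),[100,200,300]),("mach corner",(257,193),[0]),("robot?",(245,25),[0,200,400])]:
    print("side",n,[onz(D,u,z).round() for z in zs])
print(camera_model("wrist"))
cv2.imwrite("pics/w0.png",grab_frame("wrist"))
E
```

```text
org [[311.43441396  86.33125887]] [[244.66092007  82.85789932]]
tcp [[ 90.79658673 -16.6032692 ]] [[-147.30285841  -35.15850461]]
tip [[115.06914367  32.75976163]] [[-70.86514225  51.91036084]]
machine near base corner [array([364.,  57.,   0.])]
mach top R [array([  -5., -108.,    0.]), array([197., -18., 200.]), array([297.,  26., 300.])]
stage L [array([ 614., -173.,  100.]), array([ 656., -115.,  200.]), array([698., -58., 300.])]
stage R [array([ 459., -124.,  100.]), array([519., -73., 200.]), array([579., -21., 300.])]
micro baseR [array([508.,  67.,   0.]), array([522.,  75.,  30.])]
micro base FR [array([701.,  62.,   0.]), array([709.,  70.,  30.])]
column top [array([521., -39., 100.]), array([573.,   3., 200.])]
can [array([334., 315.,  52.])]
tape [array([272., 254.,  25.])]
side stage R [array([ 400., -113.,  100.]), array([480., -78., 200.]), array([561., -43., 300.])]
side stage FR [array([ 613., -125.,  100.]), array([663., -88., 200.]), array([713., -51., 300.])]
side mach topR [array([ 10., -43., 100.]), array([145., -18., 200.]), array([281.,   8., 300.])]
side mach corner [array([378.,  38.,   0.])]
side robot? [array([-268.,   -6.,    0.]), array([ 38.,  30., 200.]), array([344.,  65., 400.])]
{'fx': 291.29543935688065, 'fy': 291.29543935688065, 'cx': 319.1547337068653, 'cy': 199.09675835356524, 'dist': array([-0.00756165,  0.        ,  0.        ,  0.        ,  0.        ]), 'R': array([[ 0.22837532, -0.9735725 , -0.00114329],
       [-0.93580907, -0.21984058,  0.27555673],
       [-0.2685258 , -0.06186046, -0.96128413]]), 't': array([-624.99299101,  -35.28366311,  378.25026773])}
```

>>> step_arm(
  commands=[
    [[0,0,-50],0,0],
    [[0,0,-50],0,0],
    [[0,0,-50],0,0],
    [[0,0,-50],0,0],
    [[0,0,-50],0,0],
    [[0,0,-50],0,0],
  ],
  force=20,
)

```text
clock: 0.9
eef_pos: [143.1, -609.0, 706.2]
tcp_rot: [-3.128, -0.0, 0.231]
contact_force: [0.3, -0.2, 0.6]
opening: -0.002
```

>>> step_arm(
  commands=[
    [[43,-27,0],0,0],
    [[43,-27,0],0,0],
    [[43,-27,0],0,0],
    [[43,-27,0],0,0],
    [[43,-27,0],0,0],
    [[43,-27,0],0,0],
    [[43,-27,0],0,0],
    [[43,-27,0],0,0],
    [[43,-27,0],0,0],
    [[43,-27,0],0,0],
  ],
)

```text
clock: 2.15
eef_pos: [508.3, -239.1, 711.0]
tcp_rot: [-3.133, 0.0, 0.224]
contact_force: [0.9, -0.4, 0.3]
opening: 0.002
```

>>> step_arm(
  commands=[
    [[4,-40,0],0,0],
    [[4,-40,0],0,0],
    [[4,-40,0],0,0],
    [[4,-40,0],0,0],
    [[4,-40,0],0,0],
    [[4,-40,0],0,0],
    [[4,-40,0],0,0],
    [[4,-40,0],0,0],
    [[4,-40,0],0,0],
    [[4,-40,0],0,0],
  ],
)

```text
clock: 3.4
eef_pos: [457.3, 172.8, 711.1]
tcp_rot: [-3.13, 0.006, 0.226]
contact_force: [-0.3, -0.0, -0.0]
opening: -0.002
```

>>> step_arm(
  commands=[
    [[0,0,0],-0.17,0],
    [[0,0,0],-0.17,0],
    [[0,0,0],-0.17,0],
    [[0,0,0],-0.17,0],
    [[0,0,0],-0.17,0],
    [[0,0,0],-0.17,0],
    [[0,0,0],-0.17,0],
    [[0,0,0],0,0],
    [[0,0,0],0,0],
  ],
)

```text
clock: 4.53
eef_pos: [456.2, 176.1, 708.6]
tcp_rot: [-3.128, -0.007, 1.454]
contact_force: [-0.2, -0.4, -0.4]
opening: 0.0
```

>>> step_arm(
  commands=[
    [[0,0,50],0,0],
    [[0,0,50],0,0],
    [[0,0,50],0,0],
    [[0,0,50],0,0],
    [[0,0,50],0,0],
    [[0,0,0],0,0],
    [[0,0,0],0,0],
  ],
)

```text
clock: 5.4
eef_pos: [453.8, 178.6, 454.8]
tcp_rot: [-3.133, -0.009, 1.433]
contact_force: [0.3, 0.5, -0.1]
opening: 0.0
```

```bash
python3 - <<'E'
from h import *
m=camera_model("wrist");f=grab_frame("wrist");cv2.imwrite("pics/w1.png",f)
np.savez("w1.npz",**m)
print(proj(m,[(529.7,297,108),(540,178,45),(602,205.5,45),(514,178,133)]).round())
E
```

```text
[[381.  58.]
 [387. 165.]
 [434. 137.]
 [380. 182.]]
```

View pics/w1.png

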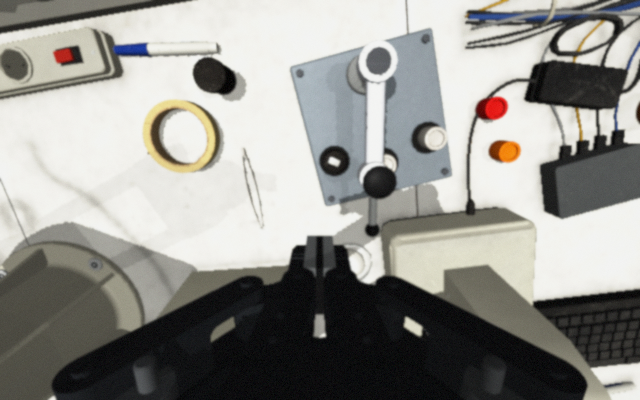

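```bash
python3 - <<'E'
from h import *
D=camera_model("side");d=cv2.imread("pics/side0.png")
S=camera_model("scene");s=cv2.imread("pics/scene0.png")
t=np.linspace(0,2*np.pi,40)
def panel(m,img,uv,h,k=8,w=44,hh=36):
    x0,y0=int(uv[0]-w/2),int(uv[1]-hh/2+3)
    c=cv2.resize(img[y0:y0+hh,x0:x0+w],None,fx=k,fy=k,interpolation=2)
    if h:
        P=onz(m,uv,15+h)
        for z,col in((15+h,(0,255,0)),(15,(0,0,255))):
            q=proj(m,np.c_[P[0]+14.5*np.cos(t),P[1]+14.5*np.sin(t),0*t+z])
            cv2.polylines(c,[(((q-(x0,y0)+.5)*k)).astype(int)],True,col,1)
    return c
f=(340.7,269.3);mm=(323.9,241.8)
o=np.vstack([np.hstack([panel(D,d,u,h,6) for h in(0,22,30)]) for u in(mm,f)])
cv2.imwrite("pics/c2.png",o);print(o.shape)
E
```

```text
(432, 792, 3)
```

View pics/c2.png

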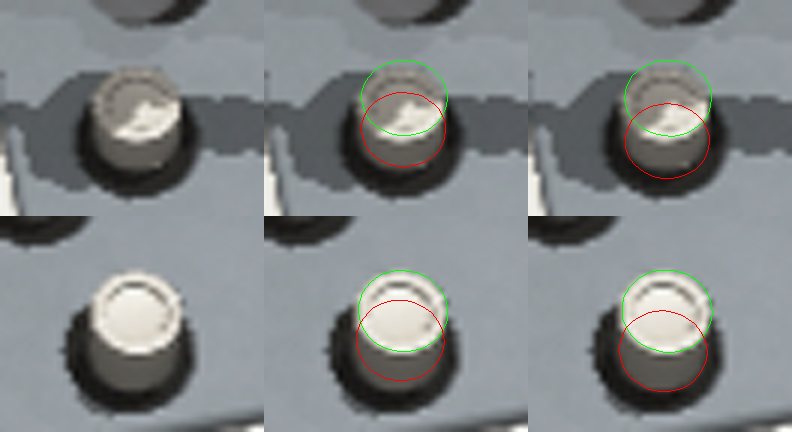

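```bash
python3 - <<'E'
from h import *
W=dict(np.load("w1.npz"));S,D=camera_model("scene"),camera_model("side")
for n,m,hub,pl,cap in (("w",W,(378,61),(431.5,136),(380,182)),("s",S,(363.6,221.4),(320.8,247.5),(319.2,200.8)),("d",D,(385.7,216.8),(340.7,269.3),(322.9,206.8))):
    h=onz(m,hub,108);p=onz(m,pl,45);c=onz(m,cap,132)
    v=p-h;w=c-h;print(n,h.round(1),p.round(1),c.round(1),"plug r,heading",np.hypot(*v[:2]).round(1),np.arctan2(v[1],v[0]).round(3),"cap",np.hypot(*w[:2]).round(1),np.arctan2(w[1],w[0]).round(3))
f=cv2.imread("pics/w1.png")
cv2.imwrite("pics/c3.png",cv2.resize(f[20:220,280:460],None,fx=3,fy=3,interpolation=2))
E
```

```text
w [526.2 294.7 108. ] [598.6 207.3  45. ] [513.9 177.4 132. ] plug r,heading 113.4 -0.879 cap 117.9 -1.676
s [529.7 298.  108. ] [599.9 205.7  45. ] [515. 179. 132.] plug r,heading 116.0 -0.92 cap 119.9 -1.694
d [530.  296.6 108. ] [603.6 205.8  45. ] [515.  177.2 132. ] plug r,heading 116.9 -0.889 cap 120.3 -1.695
```

View pics/c3.png

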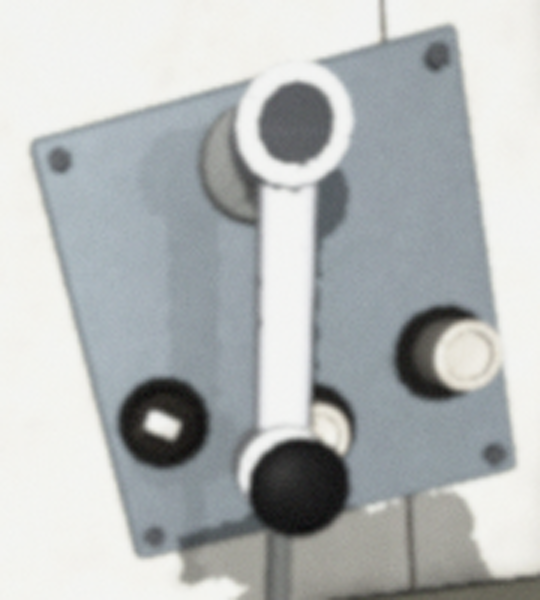

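>>> step_arm(
  commands=[
    [[-9,7,0],0,0],
    [[-9,7,0],0,0],
    [[-9,7,0],0,0],
    [[-9,7,0],0,0],
    [[0,0,40],0,0],
    [[0,0,40],0,0],
    [[0,0,40],0,0],
    [[0,0,40],0,0],
    [[0,0,25],0,0],
    [[0,0,15],0,0],
    [[0,0,0],0,0],
  ],
)

```text
clock: 6.82
eef_pos: [483.1, 135.0, 254.5]
tcp_rot: [3.139, -0.014, 1.429]
contact_force: [0.5, 0.7, -0.2]
opening: -0.002
```

```bash
python3 - <<'E'
from h import *
m=camera_model("wrist");f=grab_frame("wrist");print(sense()['eef_pos'],sense()['tcp_rot'])
cv2.imwrite("pics/w2.png",f)
E
```

```text
[483.39519822 135.11608882 255.16374234] [ 3.1381998  -0.01422551  1.42901104]
```

View pics/w2.png

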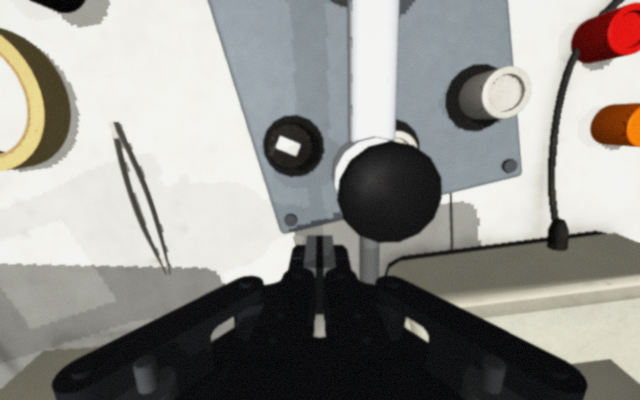

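>>> step_arm(
  commands=[
    [[2,3,3],0,0],
    [[1,4,0],0,0],
    [[0,4,0],0,0],
    [[0,4,0],0,0],
    [[0.1,5,0],-0.03,0],
    [[0.1,5,0],-0.03,0],
    [[0.1,5,0],-0.03,0],
    [[0.1,5,0],-0.03,0],
    [[0,0,0],0,0],
  ],
)

```text
clock: 8.0
eef_pos: [520.7, 134.4, 254.1]
tcp_rot: [3.137, -0.014, 1.558]
contact_force: [-1.9, 0.3, 0.5]
opening: 0.004
```

```bash
cat > est.py <<'E'
from h import *
import sys
# report finger centre in polar coords about column
s=sense();C=np.array([529.5,296.8]);v=s['eef_pos'][:2]-C
R=cv2.Rodrigues  # noqa
yaw=s['tcp_rot'][2]
print("r",np.hypot(*v).round(1),"heading",np.arctan2(v[1],v[0]).round(3),"yaw-pi",round(yaw-np.pi,3),s['eef_pos'].round(1),s['contact_force'].round(1),s['clock'])
if len(sys.argv)>1: cv2.imwrite(sys.argv[1],grab_frame("wrist"));np.savez("w.npz",**camera_model("wrist"))
E
python3 est.py
```

```text
r 162.7 heading -1.625 yaw-pi -1.583 [520.7 134.4 254.1] [-1.9  0.3  0.5] 8.0
```

>>> step_arm(
  commands=[
    [[0.1,5,2],-0.03,0],
    [[0.1,5,0],-0.03,0],
    [[0.1,5,0],-0.03,0],
    [[0.1,5,0],-0.03,0],
    [[0.1,5,0],-0.03,0],
    [[0.1,5,0],-0.03,0],
    [[0.1,5,0],-0.03,0],
    [[0.1,5,0],-0.03,0],
    [[0.1,5,0],-0.03,0],
    [[0.1,5,0],-0.03,0],
    [[0.1,5,0],-0.03,0],
    [[0.1,5,0],-0.03,0],
    [[0.1,5,0],-0.03,0],
    [[0.1,5,0],-0.03,0],
    [[0,0,0],0,0],
  ],
)

```text
clock: 9.88
eef_pos: [593.7, 150.0, 252.4]
tcp_rot: [3.131, -0.009, 2.009]
contact_force: [-1.5, -1.2, 0.3]
opening: -0.001
```

```bash
python3 est.py pics/w3.png
```

```text
r 160.2 heading -1.159 yaw-pi -1.133 [593.7 150.  252.4] [-1.5 -1.2  0.3] 9.875
```

View pics/w3.png

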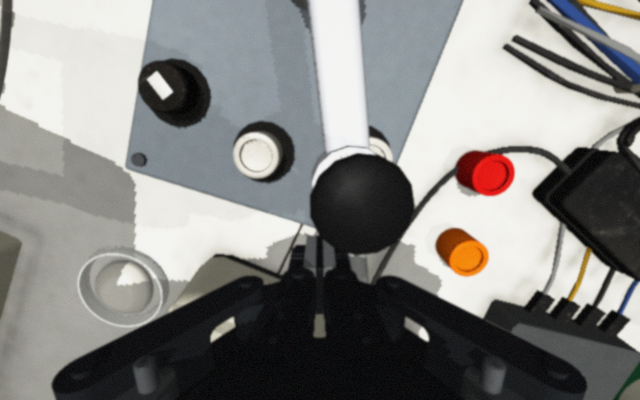

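```bash
python3 - <<'E'
from h import *
m=dict(np.load("w.npz"));c=onz(m,(361.5,203),129);v=c[:2]-[529.5,296.8];print(c.round(1),np.hypot(*v),np.arctan2(v[1],v[0]))
S=cv2.imread("pics/scene0.png")
f=grab_frame("scene");cv2.imwrite("pics/s2.png",f);g=grab_frame("side");cv2.imwrite("pics/d2.png",g)
E
```

```text
[589.7 194.9 129. ] 118.35633147378687 -1.0375690682836702
```

>>> step_arm(
  commands=[
    [[0.1,5,0],-0.03,0],
    [[0.1,5,0],-0.03,0],
    [[0.1,5,0],-0.03,0],
    [[0.1,5,0],-0.03,0],
    [[0,0,0],0,0],
  ],
)

```text
clock: 10.65
eef_pos: [611.8, 160.1, 252.6]
tcp_rot: [3.131, -0.008, 2.137]
contact_force: [-1.0, -0.5, -0.0]
opening: 0.001
```

```bash
python3 est.py pics/w4.png; python3 - <<'E'
from h import *
f=grab_frame("side")[195:300,280:410];cv2.imwrite("pics/d3raw.png",f)
w=cv2.imread("pics/w4.png")[0:290,200:520]
o=np.zeros((420,800,3),np.uint8);o[:290,:320]=w;a=cv2.resize(f,None,fx=3.6,fy=3.6,interpolation=2);o[:a.shape[0],325:325+a.shape[1]]=a
cv2.imwrite("pics/c4.png",o)
E
```

```text
r 159.6 heading -1.029 yaw-pi -1.005 [611.8 160.1 252.6] [-1.  -0.5 -0. ] 10.65
```

View pics/c4.png

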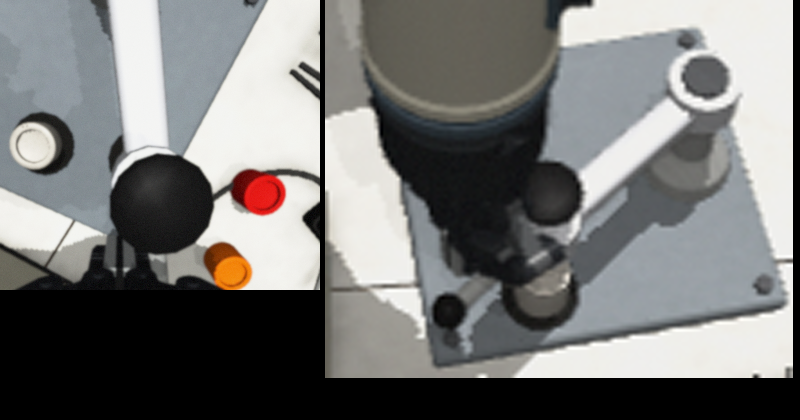

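```bash
python3 - <<'E'
from h import *
D=camera_model("side");m=dict(np.load("w.npz"))
h=onz(D,(385.3,216.1),108)
for n,p in (("cap",onz(D,(343.1,248.6),130)),("ball",onz(D,(313.9,281.4),90)),("capw",onz(m,(362,203),129)),("plug",onz(D,(340.7,269.3),45))):
    for hh in (h[:2],np.array([529.5,296.8])):
        v=p[:2]-hh;print(n,p.round(1),np.hypot(*v).round(1),np.arctan2(v[1],v[0]).round(3))
W=dict(np.load("w1.npz"));h=onz(W,(378.3,60.7),108);p=onz(W,(435.7,138.3),45);v=p-h;print(h,p,np.hypot(*v[:2]),np.arctan2(v[1],v[0]))
E
```

```text
cap [604.7 206.2 130. ] 117.9 -0.866
cap [604.7 206.2 130. ] 117.7 -0.878
ball [645.5 151.8  90. ] 185.8 -0.889
ball [645.5 151.8  90. ] 185.7 -0.896
capw [602.3 203.9 129. ] 118.2 -0.894
capw [602.3 203.9 129. ] 118.0 -0.906
plug [603.6 205.8  45. ] 117.5 -0.876
plug [603.6 205.8  45. ] 117.4 -0.887
[526.56664953 294.91963614 108.        ] [603.74916047 203.74062093  45.        ] 119.46025619618774 -0.8683410626617739
```

>>> step_arm(
  commands=[
    [[0,-8,0],0,0],
    [[0,-8,0],0,0],
    [[0,0,-30],0,0],
    [[0,0,-30],0,0],
    [[0,0,-20],0,0],
    [[0,0,0],0,0],
    [[13,11,0],0,0],
    [[13,11,0],0,0],
    [[13,10,0],0,0],
    [[0,0,0],0,0],
  ],
)

```text
clock: 12.0
eef_pos: [601.2, 203.2, 332.9]
tcp_rot: [3.131, -0.009, 2.135]
contact_force: [-1.1, -1.3, 0.1]
opening: -0.003
```

```bash
python3 est.py pics/w5.png; python3 - <<'E'
from h import *
print(sense()['tcp_rot'])
a=cv2.resize(grab_frame("side")[195:300,280:410],None,fx=3,fy=3,interpolation=2)
b=cv2.resize(grab_frame("scene")[180:280,280:390],None,fx=3.15,fy=3.15,interpolation=2)
o=np.zeros((600,800,3),np.uint8);o[:315,:390]=a;o[:315,400:400+b.shape[1]]=b[:315]
w=cv2.imread("pics/w5.png")[0:280,160:560];o[318:598,:400]=w
cv2.imwrite("pics/c5.png",o)
E
```

```text
r 117.9 heading -0.917 yaw-pi -1.007 [601.2 203.2 332.9] [-1.1 -1.3  0.1] 12.0
[ 3.13097784 -0.00893861  2.13434785]
```

View pics/c5.png

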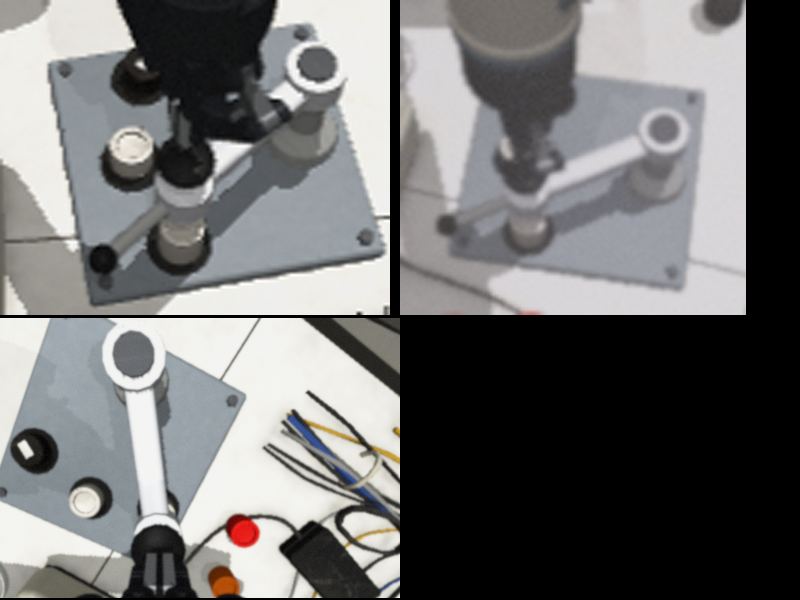

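>>> step_arm(
  commands=[
    [[-1,2,8],0,0],
    [[0,0,8],0,0],
    [[0,0,5],0,0],
    [[0,0,2],0,0],
    [[0,0,2],0,0],
    [[0,0,0],0,0],
  ],
)

```text
clock: 12.9
eef_pos: [603.6, 200.7, 306.1]
tcp_rot: [3.132, -0.009, 2.132]
contact_force: [-0.9, 0.3, 1.0]
opening: -0.001
```

>>> step_arm(
  commands=[
    [[0,0,2],0,0],
    [[0,0,2],0,0],
    [[0,0,2],0,0],
    [[0,0,2],0,0],
    [[0,0,0],0,0],
  ],
)

```text
clock: 13.52
eef_pos: [603.6, 200.7, 298.5]
tcp_rot: [3.131, -0.008, 2.132]
contact_force: [-1.5, -1.0, 2.7]
opening: 0.001
```

>>> step_arm(
  commands=[
    [[0,0,2],0,0],
    [[0,0,2],0,0],
    [[0,0,1],0,0],
    [[0,0,0],0,0],
  ],
)

```text
clock: 14.02
eef_pos: [603.7, 200.8, 293.4]
tcp_rot: [3.131, -0.008, 2.132]
contact_force: [-1.8, -2.0, 4.7]
opening: -0.002
```

>>> step_arm(
  commands=[
    [[0,0,1],0,0],
    [[0,0,0],0,0],
  ],
)

```text
clock: 14.28
eef_pos: [603.7, 200.8, 292.4]
tcp_rot: [3.131, -0.008, 2.132]
contact_force: [-2.1, -0.3, 4.4]
opening: -0.003
```

>>> step_arm(
  commands=[
    [[0,0,1],0,0],
    [[0,0,1],0,0],
    [[0,0,0],0,0],
  ],
)

```text
clock: 14.65
eef_pos: [603.7, 200.8, 291.7]
tcp_rot: [3.131, -0.008, 2.132]
contact_force: [-1.9, -1.8, 4.8]
opening: 0.0
```

>>> step_arm(
  commands=[
    [[0,0,1],0,0],
    [[0,0,0],0,0],
  ],
)

```text
clock: 14.9
eef_pos: [603.6, 200.8, 291.6]
tcp_rot: [3.131, -0.008, 2.132]
contact_force: [-1.3, -1.4, 5.2]
opening: -0.001
```

>>> step_arm(
  commands=[
    [[0,0,1.5],0,0],
  ],
)

```text
clock: 15.02
eef_pos: [603.7, 200.8, 291.3]
tcp_rot: [3.13, -0.008, 2.132]
contact_force: [-6.9, -2.6, 23.1]
opening: -0.001
```

>>> step_arm(
  commands=[
    [[0,0,3],0,0],
  ],
)

```text
clock: 15.15
eef_pos: [603.9, 200.9, 291.2]
tcp_rot: [3.13, -0.008, 2.132]
contact_force: [-15.5, -5.1, 41.9]
opening: -0.001
```

>>> step_arm(
  commands=[
    [[0,0,0.7],0,0],
    [[0,0,0.7],0,0],
    [[0,0,0.7],0,0],
    [[0,0,0.7],0,0],
    [[0,0,0.7],0,0],
    [[0,0,0.7],0,0],
  ],
)

```text
clock: 15.9
eef_pos: [603.6, 200.8, 291.5]
tcp_rot: [3.129, -0.008, 2.132]
contact_force: [-3.7, -2.4, 10.7]
opening: -0.001
```

>>> step_arm(
  commands=[
    [[0,0,0.9],0,0],
    [[0,0,0.9],0,0],
    [[0,0,0.9],0,0],
    [[0,0,0.9],0,0],
    [[0,0,0.9],0,0],
    [[0,0,0.9],0,0],
  ],
)

```text
clock: 16.65
eef_pos: [603.4, 200.8, 291.5]
tcp_rot: [3.128, -0.007, 2.132]
contact_force: [-3.8, -2.7, 12.2]
opening: 0.002
```

Held at 11–12 N (over 3 N beyond the spring). Now release straight up.

>>> step_arm(
  commands=[
    [[0,0,-2],0,0],
    [[0,0,-4],0,0],
    [[0,0,-6],0,0],
    [[0,0,-15],0,0],
    [[0,0,-30],0,0],
    [[0,0,-40],0,0],
    [[0,0,-40],0,0],
    [[-10,-35,-20],0,0],
    [[-10,-45,0],0,0],
    [[-10,-45,0],0,0],
    [[0,0,0],0,0],
    [[0,0,0],0,0],
  ],
)

```text
clock: 18.15
eef_pos: [510.5, 105.0, 457.7]
tcp_rot: [3.12, -0.005, 2.133]
contact_force: [0.4, 0.6, -1.0]
opening: -0.002
```

```bash
python3 est.py pics/w6.png; python3 - <<'E'
from h import *
a=cv2.resize(grab_frame("side")[195:300,280:410],None,fx=3,fy=3,interpolation=2)
b=cv2.resize(grab_frame("scene")[180:280,280:390],None,fx=3.15,fy=3.15,interpolation=2)
o=np.zeros((600,800,3),np.uint8);o[:315,:390]=a;o[:315,400:400+b.shape[1]]=b[:315]
w=cv2.imread("pics/w6.png")[0:280,240:640];o[318:598,:400]=w
cv2.imwrite("pics/c6.png",o)
E
```

```text
r 192.7 heading -1.67 yaw-pi -1.009 [510.5 105.  457.7] [ 0.4  0.6 -1. ] 18.15
```

View pics/c6.png

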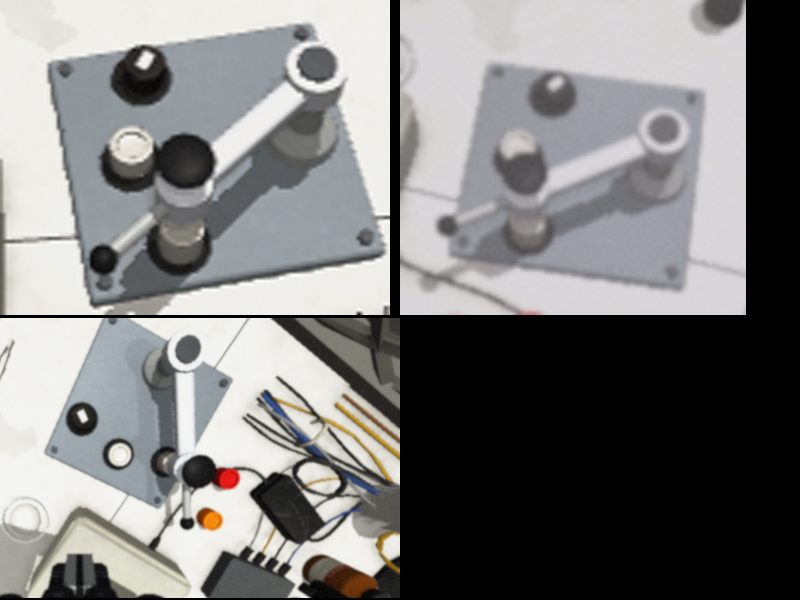

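```bash
python3 - <<'E'
from h import *
D=camera_model("side");S=camera_model("scene")
fd=lambda u,v:(280+u/3,195+v/3);fs=lambda u,v:(280+(u-400)/3.15,180+v/3.15)
print("side cap",onz(D,fd(186,160),130).round(1),"ball",onz(D,fd(102,260),90).round(1),"hub",onz(D,fd(317,66),108).round(1))
print("scene cap",onz(S,fs(526,172),130).round(1),"ball",onz(S,fs(447,226),90).round(1),"hub",onz(S,fs(664,130),108).round(1))
print(sign_off())
E
```

```text
side cap [604.  204.4 130. ] ball [646. 152.  90.] hub [530.4 296.4 108. ]
scene cap [603.2 206.1 130. ] ball [646.1 153.7  90. ] hub [529.2 298.4 108. ]
the job is handed in; nothing more can be done
None
```

I swung the arm round to the tall plug, pressed the ram onto it, let it spring back, and handed the job in at about 18 s. No verdict is reported, so success rests on my own checks.

- **Choosing the plug:** The tall plug was the one on the far seat. I picked it by overlaying 22 mm and 30 mm cylinders on the side picture; only the 30 mm one matched there. The orange and red look-alikes were never approached.
- **Swing:** I pushed the bar with shut fingertips until the arm pointed along about -0.89 rad in world axes, against about -0.88 rad for the plug.
- **Press:** The cap went down about 14.5 mm until the foot stopped on the plug. I held it at 11–12 N for about 1.5 s. While gauging the stiffness, two 1/8 s rows ended at 23 N and 42 N. Both were within the 60 N limit on the plug, but above the 10–15 N advised.
- **Last checks:** The cap is back up. It sits at about (604, 205) mm, against an estimate of (599.9–603.8, 203.7–205.8) mm for the plug's centre. The side and wrist cameras put the offset at 1–2 mm; the blurrier scene view put it at about 3–4 mm. The pieces look unmoved and the robot touches nothing.

After the press, the foot hides the top of the plug from every camera. The final alignment therefore relies on the plug's position as measured before the swing.

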